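# Press the bearing bushing home in the housing

## Robot

A 6-joint arm with a two-finger parallel gripper is mounted at the origin on the work surface. World frame = base frame: x ahead of the robot, y to its left, z up, the work surface at z = 0. Lengths are in mm, angles in degrees, forces in N, time in s.
With the tool pointing down it reaches from about 300 to 850 mm from the base axis. Payload 4.2 kg.
Tool frame: the origin (TCP) lies between the finger pads; the fingertips stand 22 mm ahead of it and the grasp point (between the pads) lies 3 mm ahead of it; z points along the fingers, y is the direction in which the jaws open and shut (so a half turn about z gives the same grasp; the last joint's range is limited). The gripper opens to 91 mm and grips with 3 to 60 N. Pads are 32 mm wide; open, the fingers measure 118 mm over their backs; the gripper's body (76 mm by 178 mm) begins 60 mm behind the grasp point.
Start: joints at [62.166, 18.312, 89.639, -0, 72.044, -1.146], TCP at [258.258, 513.754, 235.976] pointing down, gripper open.
Joint ranges: [-177.97, 177.97], [-48.28, 115.42], [12.27, 149.76], [-77.06, 257.06], [2.81, 150.46], [-146.56, 146.56]. Speed limits (degrees/s): [147.25, 147.25, 180, 180, 180, 180].

## Interface

Orientations are given as [roll, pitch, yaw] about the fixed x, y, z axes, in that order (R = Rz(yaw) Ry(pitch) Rx(roll)).
In Python, from workcell import * gives the robot as it stands.
- The arm moves only by the shell command python3 -m jog 'ROWS' [OPENING] [FORCE]. ROWS is text: rows parted by semicolons, each of 6 numbers parted by spaces: the shift along the tool's x, y, z in units of 0.5 m (1.0 is 0.5 m), then the turn, a rotation vector about the tool's x, y, z in units of pi/2 rad (1.0 is pi/2 rad). A call has 1 to 20 rows; each row is the pose to reach, as a shift and turn from the pose measured when the call began, along the tool's axes at that moment; what a row does not reach only later rows make up. A row lasts 1/12 s, in which the tool goes at most 41.7 mm and 7.16 degrees, less where a joint would pass 70% of its speed; a pose out of reach is approached as far as the arm can. A call with a number of a shift or a turn outside -1 to 1 is refused whole. A call with a gripper value outside its range is refused whole. OPENING is the opening, from -1 (shut) to 1 (fully open), set as the call begins (- or left out, the last holds). The fingers move at their own pace and stop on an object; FORCE is the grip in N (left out, the last holds). Time passes only in rows, so rows that repeat a pose let the fingers close. It gives the time, the measured TCP pose, the force and the opening at its end, in the units of the state.
- state(): the state, without advancing time (a new reading comes with each control period).
- grab_frame(name): name is "side" or "top" or "wrist"; returns the picture (384x512x3 uint8, red, green, blue); there is no depth.
- calibration(name): a dict with "mtx" (3x3 intrinsics, pixels), "distortion" ([k1, k2, p1, p2, k3] as OpenCV has them; the pictures are not rectified), "rvec" (rotation vector, rad) and "tvec" (3), from world to camera coordinates, as OpenCV has them. Camera axes: x right, y down, z forward; pixel columns grow to the right and rows downward; lengths in mm; the calibration is good to about 2 mm. A picture is of the moment at which its call begins: read the wrist's pose just before it. calibration takes no time and is no camera call; for the wrist camera it gives the pose at the moment of the call.
- job_done(): hands the job in, once; it reports no verdict.
Trained networks look in the newest picture that a camera, given by its name, has taken for a name from the list of things; names that differ only in an ending like _2 or _b are one class to them, and where a whole thing is asked for, a point or a joint stands for the part that bears it (a point fixed in the world has none). Each returns a list of dicts, best first, with "confidence" (0 to 1); they miss things now and then, are a little off and sometimes report something else, mostly with a low value. They report only what shows in the picture. A call takes as long as a camera call. They do not tell look-alikes from the thing itself.
- spot_in(query, camera): "rect" ([left, top, right, bottom] in pixels, round what is visible of it).
- tip_of(query, camera): "location" ([column, row] in pixels: a listed point, or the origin of a listed thing).
The state is a dict: "time_s": time; "qpos": joint angles; "qvel": joint speeds; "effort": joint torques, N m; "ee_pos": TCP position; "ee_rot": TCP orientation; "force": force on the tool from outside, world axes, zero at the start; "torque": the same for the moment, N m; "gripper_width": finger opening in mm.
Only numpy, scipy, OpenCV 4.12 (cv2) and the standard library are available. Lean on these libraries where they do the work, as an engineer would, in place of code of your own. Each camera call takes 0.05 s, during which the arm holds its last target. There are 200 camera calls.

## Task

Three shouldered bronze bushings stand on the grey tray. Take the middle-sized one, set it shank down in the bore of the round boss on the aluminium fixture and press it fully home, until its shoulder sits flush on the rim of the boss, then let go of it. Leave the small and the large bushing standing where they are.

Things in the scene. Friction and masses are not known exactly. Their poses are not given: they have to be found in the camera images.
- bushing_center (a point): Middle-sized bronze bushing, loose, upright: collar 44 mm wide, 26 mm tall, on a shank 28 mm wide, 26 mm long; 0.3 kg. The shank's lowest 5 mm taper to 19 mm. The 13 mm hole in its top only looks hollow: press on it as if flat. Point: on the axis, half-way up, level with the shoulder under the collar (26 mm below the top); z up. It stands on a 6 mm tray; neighbours stand about 120 mm away.
- bore_mouth (a point): Centre of the bore's mouth, level with the rim of the boss (tube 40 mm outside, 30 inside, 36 tall, on a fixed 12 mm plate; all else there is under 9 mm tall), 48 mm above the table; z up. The shank enters 14 mm freely, then meets a stiffly sliding disc: the last 12 mm take about 10 N when pressed at 10 to 20 mm/s, more if faster; it does not spring back. Home: bushing centre at this point.
- small_bushing_center (a point): The small bronze bushing, not to be used: collar 28 mm in diameter and 18 mm tall, shank 18 mm in diameter and 20 mm long, 38 mm tall in all. Its point is on its axis, half-way up.
- large_bushing_center (a point): The large bronze bushing, not to be used: collar 60 mm in diameter and 30 mm tall, shank 39 mm in diameter and 32 mm long, 62 mm tall in all. Its point is on its axis, half-way up.
There are look-alikes about, which are no part of the job. What is shaped like the part that bears bushing_center but blue or turquoise is not meant.

How it is judged:
By the outcome, as a careful person would: the job done as asked, in the order asked, and still so for the second after the job is handed in, with the robot touching nothing.
It also fails if it takes over 42 s, if anything falls off the work surface, if the arm or the gripper's body presses on something with over 40 N, if the wrist force passes 120 N, or if a joint passes its speed limit or range.

## Working session

There is one attempt and no reset: what is moved stays moved. The work goes in short steps, Python scripts to look and compute and a shell command to move; the robot and the scene stay as the last step left them, time stands still between calls to the robot, and variables do not carry over. Pictures are saved under pics/ and viewed, about 8 in all and at most 12, crops included, and the job is handed in when it is done.

```bash
mkdir -p pics; cat > h.py <<'E'
from workcell import *
import numpy as np, cv2
from scipy.spatial.transform import Rotation as Ro
def ray(cam,px,cal=None):
    c=cal or calibration(cam)
    K=np.array(c["mtx"],float);d=np.array(c["distortion"],float)
    u=cv2.undistortPoints(np.array([[px]],float),K,d)[0,0]
    R=cv2.Rodrigues(np.array(c["rvec"],float))[0];t=np.array(c["tvec"],float).ravel()
    return -R.T@t, R.T@np.array([u[0],u[1],1])
def atz(cam,px,z,cal=None):
    o,d=ray(cam,px,cal); return o+d*(z-o[2])/d[2]
def proj(cam,p,cal=None):
    c=cal or calibration(cam)
    return cv2.projectPoints(np.array([p],float),np.array(c["rvec"],float),np.array(c["tvec"],float),np.array(c["mtx"],float),np.array(c["distortion"],float))[0].ravel()
def save(cam,name):
    im=grab_frame(cam); cv2.imwrite(f"pics/{name}.png",im[:,:,::-1]); return im
E
python3 - <<'E'
from h import *
Z=dict(bushing_center=32,bore_mouth=48,small_bushing_center=25,large_bushing_center=37)
ims=[]
for c in ("top","side"):
    ims.append(save(c,c+"0"))
    for n,z in Z.items():
        for r in tip_of(n,c)[:3]:
            print(c,n,round(r["confidence"],2),np.round(r["location"],1),np.round(atz(c,r["location"],z),1))
cv2.imwrite("pics/both.png",cv2.resize(np.vstack(ims)[:,:,::-1],(400,600)))
print(state())
E
```

```text
top bushing_center 0.89 [263.8 205.3] [468.9 -36.2  32. ]
top bushing_center 0.89 [325.7 251.4] [ 366.8 -166.1   32. ]
top bushing_center 0.57 [316.  195.2] [ 488.2 -150.3   32. ]
top bore_mouth 0.86 [143.3 193.6] [498.5 216.9  48. ]
top small_bushing_center 0.53 [314.4 146.2] [ 597.9 -152.4   25. ]
top large_bushing_center 0.83 [363.5 133.5] [ 621.3 -259.3   37. ]
side bushing_center 0.83 [167.  278.1] [ 367.8 -175.6   32. ]
side bushing_center 0.79 [230.4 218.7] [475.8 -36.5  32. ]
side bushing_center 0.78 [233.9 267.4] [ 478.3 -157.7   32. ]
side bore_mouth 0.57 [238.9 137.9] [502.9 223.3  48. ]
side small_bushing_center 0.65 [310.3 261.4] [ 610.7 -144.8   25. ]
side large_bushing_center 0.83 [324.7 314.3] [ 611.8 -262.3   37. ]
{'time_s': 0.5, 'qpos': array([ 6.21641479e+01,  1.83134935e+01,  8.96417712e+01, -1.08787141e-03,
        7.20429267e+01, -1.14614516e+00]), 'qvel': array([ 0.04953857, -0.01697289, -0.14179702, -0.12998277, -0.01655839,
        0.0910471 ]), 'effort': array([-1.09702196e-03, -4.11987197e+01, -2.32041639e+01,  7.25947833e-02,
        3.83608311e-02, -3.74654223e-05]), 'ee_pos': array([258.27275855, 513.73206905, 235.94112504]), 'ee_rot': array([1.79998213e+02, 1.07085753e-03, 1.53310628e+02]), 'force': array([ 0.22596044,  0.36981916, -0.13513193]), 'torque': array([-0.01606132, -0.00370826,  0.01270439]), 'gripper_width': 91.74128578336858}
```

View pics/top0.png

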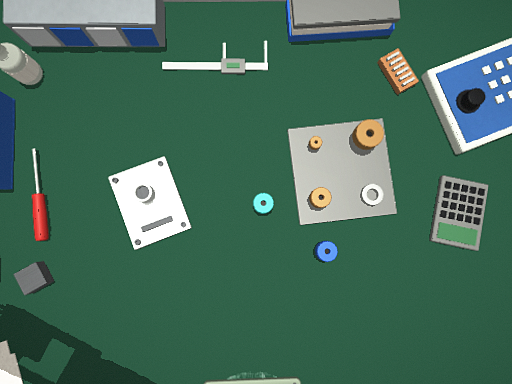

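View pics/side0.png

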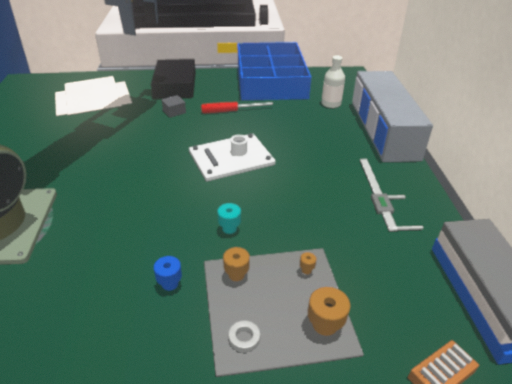

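Top view: bronze medium at (320,198), turquoise at (263,204), blue at (326,251). All three have the right shape, but only the one on the tray is bronze. The small bronze bushing is at (315,143), the large at (369,135), and the boss mouth at (143,192). The side view agrees, with the medium one at (236,264). I'll confirm with a crop and work out the first move, which goes over the boss.

```bash
python3 - <<'E'
from h import *
a=cv2.imread("pics/top0.png")[110:270,240:410]; b=cv2.imread("pics/side0.png")[190:350,140:360]
cv2.imwrite("pics/crop.png",np.hstack([cv2.resize(x,None,fx=2,fy=2,interpolation=2) for x in(a,b)]))
s=state();R=Ro.from_euler("xyz",s["ee_rot"],degrees=True)
o,d=ray("wrist",(256,192)); print("cam",o,d, "tool axes:",R.inv().apply(o-s["ee_pos"]),R.inv().apply(d))
print(calibration("wrist")["mtx"])
for n,p in dict(bore=(500,219,200),bush=(484,-154,200)).items(): print(n,(R.inv().apply(np.array(p)-s["ee_pos"])/500).round(3))
E
```

```text
cam [188.95646966 547.52442952 384.42268276] [ 0.24669111 -0.10637151 -0.96339386] tool axes: [  77.10613969   -0.93706155 -148.48302817] [-0.26816645  0.01573394  0.96339937]
[[320.17133239   0.         250.94352728]
 [  0.         320.17133239 194.25732436]
 [  0.           0.           1.        ]]
bore [-0.697 -0.31   0.072]
bush [-1.003 -0.99   0.072]
```

View pics/crop.png

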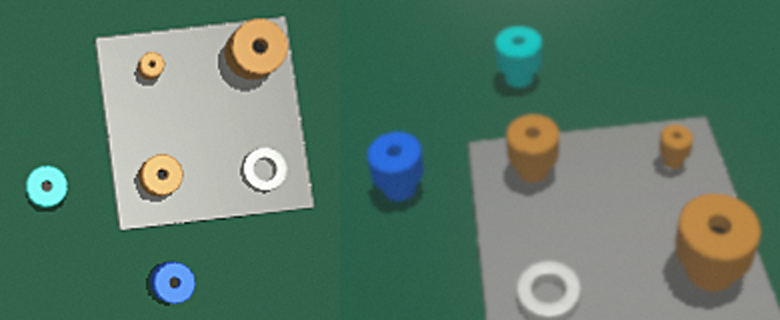

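The crop confirms it: the bronze bushing of middle size is the one on the tray, at crop (162,175) on the left and (532,135) on the right. The blue and turquoise ones stand off the tray. Moving over the boss first.

```bash
python3 -m jog '-0.7 -0.31 0.05 0 0 0;-0.7 -0.31 0.05 0 0 0;-0.7 -0.31 0.05 0 0 0;-0.7 -0.31 0.05 0 0 0;-0.7 -0.31 0.05 0 0 0;-0.7 -0.31 0.05 0 0 0;-0.7 -0.31 0.05 0 0 0;-0.7 -0.31 0.05 0 0 0;-0.7 -0.31 0.05 0 0 0;-0.7 -0.31 0.05 0 0 0;-0.7 -0.31 0.05 0 0 0;-0.7 -0.31 0.05 0 0 0;-0.7 -0.31 0.05 0 0 0;-0.7 -0.31 0.05 0 0 0' 1
python3 - <<'E'
from h import *
s=state();c=calibration("wrist");im=save("wrist","w_bore")
for r in tip_of("bore_mouth","wrist")[:2]: print(r,atz("wrist",r["location"],48,c))
g=cv2.medianBlur(cv2.cvtColor(im,cv2.COLOR_RGB2GRAY),3)
print(cv2.HoughCircles(g,cv2.HOUGH_GRADIENT,1,30,param1=100,param2=20,minRadius=8,maxRadius=40))
R=Ro.from_euler("xyz",s["ee_rot"],degrees=True);print(s["ee_pos"],s["ee_rot"])
print("to bush",(R.inv().apply(np.array((484,-154,210))-s["ee_pos"])/500).round(3))
E
```

```text
time_s: 1.67
ee_pos: [500.4, 219.4, 211.1]
ee_rot: [180.0, -0.0, 153.4]
force: [-1.1, -0.2, -0.5]
gripper_width: 91.3
{'location': [251.8, 187.6], 'confidence': 0.69} [504.86648956 217.15714735  48.        ]
[[[253.5 176.5  18.5]
  [398.5 283.5  38.3]]]
[500.41393828 219.42543039 211.1249015 ] [ 1.79979764e+02 -1.60917218e-02  1.53432457e+02]
to bush [-0.305 -0.683  0.002]
```

View pics/w_bore.png

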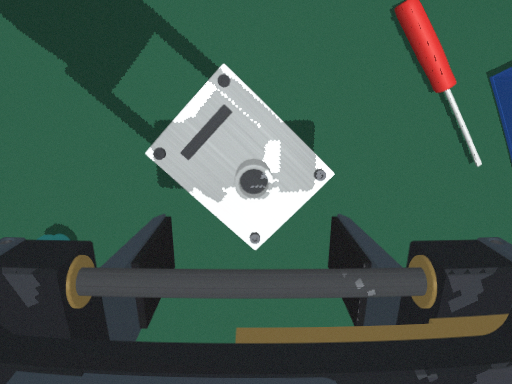

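The wrist view shows the boss rim around (253,181), and the network's point (252,188) looks low. I'll fit it in an enlarged crop while the arm stays here.

```bash
python3 - <<'E'
from h import *
c=calibration("wrist");im=cv2.imread("pics/w_bore.png")
th=np.linspace(0,2*np.pi,60)
def circ(p,r,z=48): return np.array([proj("wrist",(p[0]+r*np.cos(t),p[1]+r*np.sin(t),z),c) for t in th])
g=cv2.cvtColor(im,cv2.COLOR_BGR2GRAY)
cand=atz("wrist",(254,180.5),48,c);print(cand, circ(cand,15).min(0),circ(cand,15).max(0))
x0,y0,f=224,150,8
cr=cv2.resize(im[y0:y0+64,x0:x0+64],None,fx=f,fy=f,interpolation=cv2.INTER_NEAREST)
ov=cr.copy()
for r,col in((15,(0,0,255)),(20,(0,255,0))):
    cv2.polylines(ov,[(((circ(cand,r)-[x0,y0])+.5)*f).astype(int)],True,col,1)
cv2.imwrite("pics/bz.png",cv2.resize(np.hstack([cr,ov]),(800,400)))
E
```

```text
[499.47605041 222.2604808   48.        ] [239.00742481 165.7308763 ] [268.97463113 194.89991285]
```

View pics/bz.png

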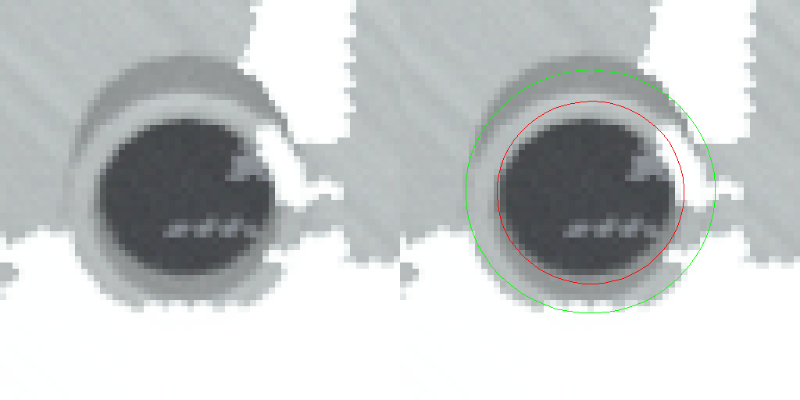

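The dark disc is the recessed slide disc. Mouth edges in the crop are top ≈91, bottom ≈275, left ≈98 and right ≈280, so the mouth centre is at about pixel (253.6,178.8), world ≈ (501,221.5). Now over the bushing with the same yaw.

```bash
python3 - <<'E'
from h import *
print(atz("wrist",(253.6,178.8),48))
E
python3 -m jog '-0.305 -0.683 0 0 0 0;-0.305 -0.683 0 0 0 0;-0.305 -0.683 0 0 0 0;-0.305 -0.683 0 0 0 0;-0.305 -0.683 0 0 0 0;-0.305 -0.683 0 0 0 0;-0.305 -0.683 0 0 0 0;-0.305 -0.683 0 0 0 0;-0.305 -0.683 0 0 0 0;-0.305 -0.683 0 0 0 0;-0.305 -0.683 0 0 0 0;-0.305 -0.683 0 0 0 0;-0.305 -0.683 0 0 0 0'
python3 - <<'E'
from h import *
s=state();c=calibration("wrist");im=save("wrist","w_bush")
for r in tip_of("bushing_center","wrist")[:4]: print(r,atz("wrist",r["location"],32,c))
hsv=cv2.cvtColor(im,cv2.COLOR_RGB2HSV)
m=cv2.inRange(hsv,(8,100,90),(25,255,255))
n,l,st,ce=cv2.connectedComponentsWithStats(m)
for i in range(1,n):
    if st[i,4]>150: print(st[i],ce[i],atz("wrist",ce[i],58,c))
print(s["ee_pos"],s["ee_rot"])
b=proj("wrist",atz("wrist",ce[0],58,c),c)
E
```

```text
[497.73456691 222.67997014  48.        ]
time_s: 2.85
ee_pos: [484.3, -152.8, 211.1]
ee_rot: [180.0, -0.0, 153.6]
force: [0.5, 0.5, -0.5]
gripper_width: 91.2
{'location': [245.8, 177.9], 'confidence': 0.71} [ 480.36482829 -157.73050342   32.        ]
{'location': [349.9, 120.0], 'confidence': 0.64} [473.45083987 -36.52910613  32.        ]
{'location': [190.2, 80.5], 'confidence': 0.59} [ 368.57354189 -162.47589781   32.        ]
[ 227  158   43   47 1500] [247.96666667 181.41666667] [ 479.22349309 -154.37875582   58.        ]
[ 66 255  28  53 738] [ 76.37669377 281.41463415] [ 495.75970798 -374.50084732   58.        ]
[287 255  24  14 243] [297.9218107  262.78600823] [ 581.0801936  -146.74911984   58.        ]
[409 255  28  53 723] [425.32226833 281.11894882] [667.15424314 -29.69697826  58.        ]
[ 189  299  319   45 6340] [324.29905363 327.98343849] [ 671.1658777  -153.35203927   58.        ]
[ 484.30614786 -152.77566977  211.05749503] [ 1.79958813e+02 -2.08534610e-02  1.53554026e+02]
```

View pics/w_bush.png

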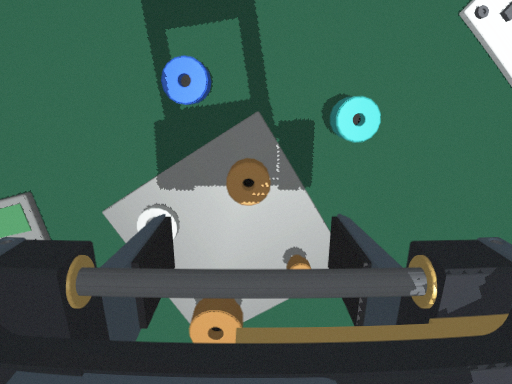

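Image down is toward the tray, so the camera is on the image-up side. That flips my parallax reading of the boss: rim top is 93, mouth top 118, left 98, so the mouth centre is at about (254.1,183.4), world ≈ (502.5,221.5). In this picture the medium bronze bushing's hole is at (248,183), the small one's at (297,262) and the large one's at (215,330). Blue is at (185,80) and turquoise at (357,119).

```bash
python3 - <<'E'
from h import *
s=state();c=calibration("wrist");im=cv2.imread("pics/w_bush.png")
g=cv2.cvtColor(im,cv2.COLOR_BGR2GRAY)[174:193,238:259]
ys,xs=np.where(g<40);h=(238+xs.mean(),174+ys.mean());print(h,len(xs))
p=atz("wrist",h,58,c);print(p)
th=np.linspace(0,6.28,40);pr=np.array([proj("wrist",(p[0]+22*np.cos(t),p[1]+22*np.sin(t),58),c) for t in th]);print(pr.min(0),pr.max(0))
R=Ro.from_euler("xyz",s["ee_rot"],degrees=True)
print((R.inv().apply(np.array((p[0],p[1],56))-s["ee_pos"])/500).round(3))
E
```

```text
(np.float64(248.0793650793651), np.float64(182.34920634920636)) 63
[ 480.22606711 -154.73475416   58.        ]
[225.41697866 159.92995396] [270.76645744 203.97110367]
[ 0.006 -0.007  0.31 ]
```

The predicted outline matches the blob. Descending in two stages, then gripping.

```bash
python3 -m jog '0.006 -0.007 0.08 0 0 0;0.006 -0.007 0.15 0 0 0;0.006 -0.007 0.2 0 0 0;0.006 -0.007 0.24 0 0 0;0.006 -0.007 0.27 0 0 0;0.006 -0.007 0.29 0 0 0;0.006 -0.007 0.305 0 0 0;0.006 -0.007 0.31 0 0 0;0.006 -0.007 0.31 0 0 0;0.006 -0.007 0.31 0 0 0' 1
python3 -m jog '0 0 0 0 0 0;0 0 0 0 0 0;0 0 0 0 0 0;0 0 0 0 0 0;0 0 0 0 0 0;0 0 0 0 0 0;0 0 0 0 0 0;0 0 0 0 0 0;0 0 0 0 0 0;0 0 0 0 0 0;0 0 0 0 0 0;0 0 0 0 0 0' -1 45
```

```text
time_s: 3.78
ee_pos: [480.8, -154.5, 56.8]
ee_rot: [180.0, 0.1, 153.6]
force: [-0.2, -0.3, -0.1]
gripper_width: 90.9
time_s: 4.78
ee_pos: [480.8, -154.5, 56.8]
ee_rot: [180.0, 0.1, 153.6]
force: [-1.1, 0.9, -0.1]
gripper_width: 43.3
```

Gripped at 43 mm. Lifting, then carrying over the boss.

```bash
python3 -m jog '0 0 -0.02 0 0 0;0 0 -0.06 0 0 0;0 0 -0.12 0 0 0;0 0 -0.18 0 0 0;0 0 -0.2 0 0 0;0 0 -0.2 0 0 0;0.295 0.693 -0.2 0 0 0;0.295 0.693 -0.2 0 0 0;0.295 0.693 -0.2 0 0 0;0.295 0.693 -0.2 0 0 0;0.295 0.693 -0.2 0 0 0;0.295 0.693 -0.2 0 0 0;0.295 0.693 -0.2 0 0 0;0.295 0.693 -0.2 0 0 0;0.295 0.693 -0.2 0 0 0;0.295 0.693 -0.2 0 0 0;0.295 0.693 -0.2 0 0 0;0.295 0.693 -0.2 0 0 0;0.295 0.693 -0.2 0 0 0;0.295 0.693 -0.2 0 0 0'
python3 - <<'E'
from h import *
s=state();c=calibration("wrist");im=save("wrist","w_held")
print(s["ee_pos"],s["ee_rot"],s["gripper_width"])
print("mouth px",proj("wrist",(502.5,221.5,48),c))
R=Ro.from_euler("xyz",s["ee_rot"],degrees=True)
print((R.inv().apply(np.array((502.5,221.5,s["ee_pos"][2]))-s["ee_pos"])/500).round(4))
E
```

```text
time_s: 6.45
ee_pos: [502.3, 219.9, 156.2]
ee_rot: [-180.0, 0.0, 153.5]
force: [-0.3, -0.1, -3.0]
gripper_width: 43.4
[502.26181857 219.91043147 156.2494769 ] [-1.79964027e+02  2.74536207e-02  1.53497036e+02] 43.359195046147484
mouth px [254.00434376 197.83903932]
[ 0.001   0.0031 -0.    ]
```

View pics/w_held.png

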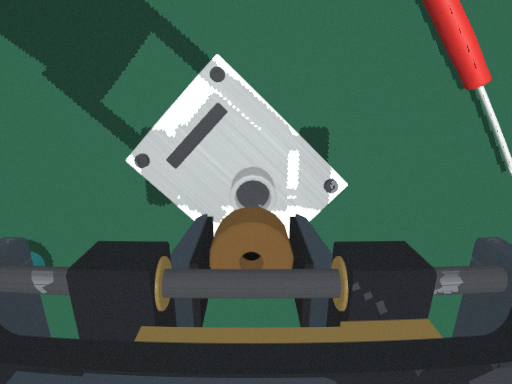

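The boss (253,196) is where predicted (254,198), and the bushing hangs upright. Correcting y by 1.5 mm and lowering to just above the slide disc.

```bash
python3 -m jog '0 0.003 0.03 0 0 0;0 0.003 0.06 0 0 0;0 0.003 0.085 0 0 0;0 0.003 0.1 0 0 0;0 0.003 0.108 0 0 0;0 0.003 0.113 0 0 0;0 0.003 0.118 0 0 0;0 0.003 0.123 0 0 0;0 0.003 0.126 0 0 0;0 0.003 0.126 0 0 0;0 0.003 0.126 0 0 0'
```

```text
time_s: 7.42
ee_pos: [503.1, 221.5, 94.1]
ee_rot: [180.0, 0.0, 153.5]
force: [-2.0, 0.2, -0.8]
gripper_width: 43.0
```

```bash
python3 -m jog '0 0 0.003 0 0 0;0 0 0.006 0 0 0;0 0 0.009 0 0 0;0 0 0.012 0 0 0;0 0 0.014 0 0 0;0 0 0.014 0 0 0;0 0 0.014 0 0 0'
```

```text
time_s: 8.0
ee_pos: [502.4, 221.4, 86.4]
ee_rot: [-179.9, -0.0, 153.5]
force: [-2.0, 1.3, -5.0]
gripper_width: 43.2
```

The shank is 12 mm in with little side force. Pressing at about 15 mm/s.

```bash
python3 -m jog '0 0 0.0025 0 0 0;0 0 0.005 0 0 0;0 0 0.0075 0 0 0;0 0 0.01 0 0 0;0 0 0.0125 0 0 0;0 0 0.015 0 0 0;0 0 0.0175 0 0 0;0 0 0.02 0 0 0;0 0 0.0225 0 0 0;0 0 0.025 0 0 0;0 0 0.0265 0 0 0' - 60
```

```text
time_s: 8.92
ee_pos: [502.2, 221.5, 75.0]
ee_rot: [-180.0, -0.0, 153.5]
force: [-7.0, -0.1, 12.4]
gripper_width: 42.9
```

```bash
python3 -m jog '0 0 0.0025 0 0 0;0 0 0.005 0 0 0;0 0 0.006 0 0 0;0 0 0.007 0 0 0;0 0 0.008 0 0 0;0 0 0.008 0 0 0'
```

```text
time_s: 9.42
ee_pos: [502.2, 221.5, 72.8]
ee_rot: [-180.0, -0.0, 153.5]
force: [-7.5, -0.2, 11.1]
gripper_width: 43.0
```

```bash
python3 -m jog '0 0 0.002 0 0 0;0 0 0.004 0 0 0;0 0 0.006 0 0 0;0 0 0.008 0 0 0;0 0 0.009 0 0 0;0 0 0.009 0 0 0'
```

```text
time_s: 9.92
ee_pos: [502.2, 221.6, 72.7]
ee_rot: [179.9, 0.1, 153.5]
force: [-12.2, -2.3, 29.1]
gripper_width: 42.9
```

It has stopped dead at TCP z 72.7 (72.8 expected for home) with the force up to 29 N, so it is home. Releasing and backing off.

```bash
python3 -m jog '0 0 0 0 0 0;0 0 0 0 0 0;0 0 0 0 0 0;0 0 0 0 0 0;0 0 0 0 0 0;0 0 0 0 0 0;0 0 0 0 0 0;0 0 0 0 0 0;0 0 0 0 0 0' 1
python3 -m jog '0 0 -0.01 0 0 0;0 0 -0.03 0 0 0;0 0 -0.06 0 0 0;0 0 -0.1 0 0 0;0 0 -0.15 0 0 0;0 0 -0.2 0 0 0;0 0 -0.25 0 0 0;0 0 -0.28 0 0 0;0 0 -0.28 0 0 0;0 0 -0.28 0 0 0'
python3 - <<'E'
from h import *
c=calibration("wrist");im=save("wrist","w_end")
p=(502.2,221.5)
h=proj("wrist",(*p,74),c);print("pred hole",h)
th=np.linspace(0,6.28,60)
def el(cam,z,r,c): return np.array([proj(cam,(p[0]+r*np.cos(t),p[1]+r*np.sin(t),z),c) for t in th])
out=[]
sd=save("side","s_end");cs=calibration("side")
for cam,i,cc,x0,y0,n,f in(("wrist",im,c,208,140,80,5),("side",sd,cs,200,110,80,5)):
    k=cv2.resize(i[y0:y0+n,x0:x0+n,::-1].copy(),None,fx=f,fy=f,interpolation=2)
    cols=[(74,22,(0,255,0)),(48,20,(0,0,255)),(12,20,(255,0,0))]
    for z,r,co in cols: cv2.polylines(k,[((el(cam,z,r,cc)-[x0,y0]+.5)*f).astype(int)],True,co,1)
    out.append(k)
cv2.imwrite("pics/end.png",np.hstack(out))
save("top","t_end")
E
```

```text
time_s: 10.67
ee_pos: [502.2, 221.5, 72.5]
ee_rot: [180.0, 0.0, 153.5]
force: [-0.8, 0.4, -0.6]
gripper_width: 91.1
time_s: 11.5
ee_pos: [502.3, 221.6, 213.8]
ee_rot: [179.8, 0.1, 153.5]
force: [0.2, -0.1, -1.1]
gripper_width: 91.6
pred hole [251.38143515 188.32116989]
```

View pics/end.png

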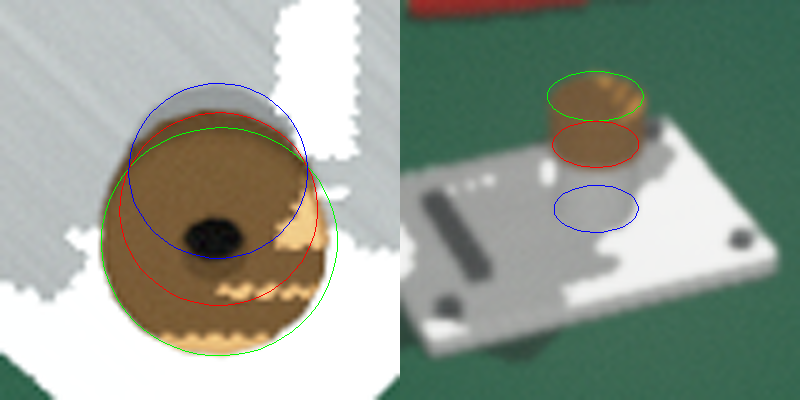

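View pics/s_end.png

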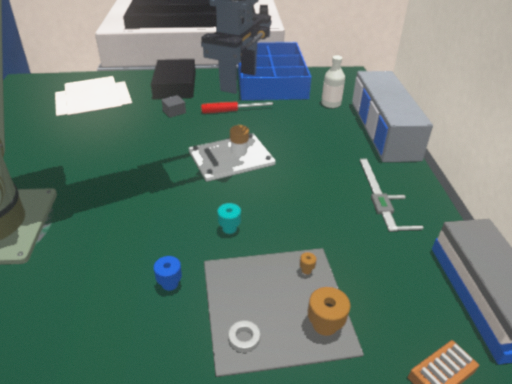

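The wrist overlay has the collar rim on the predicted z=74 circle (crop (218,240)), and in the side view the collar bottom sits on the rim ring. Small, large, blue and turquoise bushings all stand where they were. As a last check of the height, I'll touch the top with shut fingers; contact should come at TCP z ≈ 96.

```bash
python3 -m jog '0 0 0.05 0 0 0;0 0 0.1 0 0 0;0 0 0.13 0 0 0;0 0 0.15 0 0 0;0 0 0.17 0 0 0;0 0 0.18 0 0 0;0 0 0.19 0 0 0;0 0 0.2 0 0 0;0 0 0.21 0 0 0;0 0 0.215 0 0 0;0 0 0.22 0 0 0;0 0 0.223 0 0 0;0 0 0.226 0 0 0;0 0 0.226 0 0 0' -1
python3 -m jog '0 0 0.002 0 0 0;0 0 0.004 0 0 0;0 0 0.006 0 0 0;0 0 0.008 0 0 0;0 0 0.01 0 0 0;0 0 0.012 0 0 0;0 0 0.014 0 0 0;0 0 0.014 0 0 0'
```

```text
time_s: 12.82
ee_pos: [501.1, 221.1, 98.2]
ee_rot: [-179.9, -0.1, 153.5]
force: [-0.2, 0.3, 0.6]
gripper_width: 1.6
time_s: 13.48
ee_pos: [501.2, 221.2, 96.2]
ee_rot: [180.0, 0.0, 153.5]
force: [-8.7, -3.4, 31.0]
gripper_width: 0.6
```

Contact came at 96.2 with 31 N and no give, so the top is at 74 mm and the shoulder at 48 mm. It is flush. Retreating.

```bash
python3 -m jog '0 0 -0.02 0 0 0;0 0 -0.06 0 0 0;0 0 -0.12 0 0 0;0 0 -0.19 0 0 0;0 0 -0.24 0 0 0;0 0 -0.24 0 0 0;0 0 -0.24 0 0 0;0 0 -0.24 0 0 0'
python3 - <<'E'
from h import *
for r in tip_of("small_bushing_center","side")[:1]+tip_of("large_bushing_center","side")[:1]: print(r)
print(state()["time_s"],state()["ee_pos"],state()["force"]); print(job_done())
E
```

```text
time_s: 14.15
ee_pos: [500.6, 220.9, 215.4]
ee_rot: [-180.0, -0.0, 153.5]
force: [-0.3, 0.2, -0.2]
gripper_width: 0.4
{'location': [307.5, 265.4], 'confidence': 0.75}
{'location': [326.7, 314.2], 'confidence': 0.85}
14.25 [500.29462574 220.75356274 214.59412479] [ 0.11549517  0.08235181 -0.37278952]
the job is handed in; nothing more can be done
None
```

I pressed the middle bronze bushing fully home in the boss, let go of it, and handed the job in at 14.25 s with the robot clear.

- **Seating:** while gripped, the press stopped dead at TCP z 72.7 mm, against 72.8 mm expected for home, with the force up to 29 N. A second press on the top with shut fingers met it at TCP z 96.2 mm with 31 N and no give. That puts the top at about 74 mm and the shoulder at about 48 mm, flush with the rim.
- **Other bushings:** the side picture taken after release shows the small, large, blue and turquoise bushings standing where they were. I took no new picture after the final touch on top.
- **Disagreements:**
  - I first read the boss parallax the wrong way round and corrected it before moving in. The corrected bore centre differed from the network's points by about 2 to 6 mm.
  - There was a sideways force of about 7 N while pressing and 12 N at the final stop. It dropped to about zero on release.

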